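# Seat the cranked hex key in the open clamp's screw and turn it tight

## Task

One of the two clamps on the plywood board is still open, its jaw standing off the glass panel. Take the cranked hex key out of its wooden rest, seat it fully home in the socket of that clamp's screw and let go of it before the screw is turned; then push the key's long arm round clockwise, seen from above, until the screw reaches its stop and the jaw is against the glass. Leave the key standing in the screw, leave the other clamp tight, and do not knock over the small bottle at the near edge of the table.

Things in the scene. Friction and masses are not known exactly. Their poses are not given: they have to be found in the camera images.
- hex_key: Loose steel crank key, upright in key_rest at the start. Origin: lower end of its shank; z up. Hexagonal shank 20 mm across flats, 45 mm long (last 4 mm tapered to 15 mm), corners to +x and -x; collar 36 mm across, z 45-51; flat-sided head above it; one long arm along +x, short stub to -x. About 0.3 kg, balanced within 3 mm of the shank's axis: stands by itself in rest or socket.
- key_head (a point): Centre of the key's head, 69 mm above the shank's lower end and 18 mm above the collar's top; axes as hex_key. Head 34 (x) x 20 (y) x 36 (z) mm, flat-sided: pinch it across its 20 mm (y). The arm, 12 mm wide and 14 mm high, runs at this height along +x, from the head to 123 mm from the shank's axis; a like stub along -x ends 46 mm from it.
- key_tip (a point): Centre of the lower end of the key's hexagonal shank, 69 mm below key_head; axes as hex_key.
- key_rest: Fixed wooden block 74 x 74 mm, 52 mm high, with a square well 26.5 mm wide and 49 mm deep in its top. Origin: centre of its underside, on the table. At the start the key's shank is in the well and its collar lies on the block's top (key_head 76 mm above the table); it lifts straight out.
- board: Fixed plywood board 225 (x) x 236 (y) mm, 12 mm thick; green glass panel lying against a low fence at its far (+x) side, 28 mm high. Two alike clamps stand 116 mm apart along y on its near (-x) strip. Origin: centre of its underside, on the table.
- clamp_open: The clamp that is open at the start (left or right varies): fixed dark steel block 68 (x) x 56 (y) x 36 mm high, origin at the centre of its underside, on the board, its top 48 mm above the table. A bright round screw head, 38 mm across, lies in a recess in its top; an aluminium jaw on its +x side moves to the glass as the screw turns.
- socket_open (a point): Centre of the floor of the hexagonal socket in the open clamp's screw head, turning with the screw; z up. Socket 22 mm across flats, rim 24 mm above this floor and 2.5 mm below the block's top, top 3.5 mm flared; corners to +x and -x: the key enters with its x at any multiple of 60 degrees from this x, with about 10 degrees of play each way. Fully home, key_tip is at this point.
- screw_open (a joint): Angle of the open clamp's screw (rad), growing clockwise seen from above. 0 fully open, 1.5 hard stop (tight, jaw at the glass); starts from 0 to 0.3. Stiff (friction 0.22 N m, some 2.5 N at the arm's end), stays where left, moves the jaw 11.4 mm per rad.
- socket_shut (a point): The same point as socket_open in the other, identical clamp, which is already tight with its jaw at the glass.
- screw_shut (a joint): Angle of the other clamp's screw (rad), same sense; starts tight at 1.43 to 1.5 and is to be left alone.
- oil_bottle: Small loose bottle 38 mm across, 95 mm tall, standing on the table at its near edge, left of the middle. Origin: centre of its underside. A bystander.

How it is judged:
On the way, in this order (a step that is already met when the one before it is completed fails the run):
1. the key is seated fully home in the open clamp's socket and let go, the screw not yet turned (z of key_tip in the frame of socket_open below 0.004 m and horizontal distance between key_tip and socket_open below 0.004 m and angle between key_tip's own z axis and vertical below 0.2 rad and contact force between the fingers and hex_key below 0.1 N and value of joint screw_open below 0.6 rad), for 0.2 s.
2. the screw is turned to its stop with the key fully home (z of key_tip in the frame of socket_open below 0.004 m and horizontal distance between key_tip and socket_open below 0.004 m and angle between key_tip's own z axis and vertical below 0.2 rad and value of joint screw_open above 1.4 rad), for 0.2 s.
At the end, for the whole second after the job is handed in: The open clamp's screw is turned clockwise past 1.4 rad (its stop is at 1.5), the key stands in it fully home (lower end within 4 mm of the socket floor and of its axis, leaning under 0.2 rad), let go and at rest; the other screw is still past 1.38 rad and the bottle is upright (tilt under 0.3 rad) (all of step 2 and contact force between the fingers and hex_key below 0.1 N and value of joint screw_shut above 1.38 rad and linear speed of hex_key below 0.02 m/s and angle between oil_bottle's own z axis and vertical below 0.3 rad); the robot touches nothing.
It fails at once if the screw is turned (past 0.6 rad) while the key is not fully home (value of joint screw_open between 0.6 and 1.3 rad and z of key_tip in the frame of socket_open above 0.006 m).
It fails at once if the tight clamp's screw is loosened (value of joint screw_shut below 1.35 rad).
It fails at once if the bottle is knocked over (angle between oil_bottle's own z axis and vertical above 0.6 rad).
It also fails if it takes over 58 s, if anything falls off the work surface, if the arm or the gripper's body presses on something with over 40 N, if the wrist force passes 120 N, or if a joint passes its speed limit or range.

## Robot

A 7-joint arm with a two-finger parallel gripper is mounted at the origin on a cart in front of the work surface, level with it; the furniture and walls round the work are solid. World frame = base frame: x ahead of the robot, y to its left, z up, the work surface at z = 0. Lengths are in m, angles in rad, forces in N, time in s.
With the tool pointing down it reaches from about 0.4 to 0.85 m from the base axis. Payload 10.4 kg.
Tool frame: the origin (TCP) lies midway between the tips of the shut fingers; the grasp point (between the pads) lies manip.pinch_z behind it (manip.pinch_z is the distance from the TCP to the grasp point, in m); z points along the fingers, y is the direction in which the jaws open and shut (so a half turn about z gives the same grasp; the last joint's range is limited). The gripper opens to 85 mm and grips with 20 to 120 N. Pads are 22 mm wide; open, the fingers measure 114 mm over their backs; the gripper's body (76 mm by 85 mm) begins 54 mm behind the grasp point. The pads swing forward as they close: fully open they stand 13 mm farther back than shut.
Start: joints at [-1.22, 0.332, -0.065, 1.46, 0.022, 1.35, -0.088], TCP at [0.228, 0.582, 0.231] pointing down, gripper open.
Joint ranges: [-2.6, 2.6], [-0.5, 2.12], [-1.47, 1.34], [0.16, 2.42], [-1.27, 4.41], [0.06, 2.06], [-2.6, 2.6]. Speed limits (rad/s): [2.22, 2.22, 2.79, 2.79, 3.14, 3.14, 3.14].

## Interface

Orientations are given as a unit quaternion [x, y, z, w].
In Python, from workcell import manip gives the robot as it stands.
- The arm moves only by the shell command python3 -m handwheel 'ROWS' [FORCE]. ROWS is JSON, a list that holds one entry, the list of rows, each a list of 7 numbers: the shift along the tool's x, y, z in m, then the turn, a rotation vector about the tool's x, y, z in rad, then the finger opening in m, from 0 to 0.0854. In form: [[[tx, ty, tz, ax, ay, az, claw], ...]]. A call has 1 to 8 rows; each row is the pose to reach, as a shift and turn from the pose commanded when the call began, along the tool's axes at that moment; what a row does not reach only later rows make up. A row lasts 1/8 s, in which the tool goes at most 62.5 mm and 10.7 degrees, less where a joint would pass 70% of its speed; a pose out of reach is approached as far as the arm can. A call with a gripper value outside its range is refused whole. The fingers move at their own pace and stop on an object; FORCE is the grip in N (left out, the last holds). Time passes only in rows, so rows that repeat a pose let the fingers close. It gives the time, the measured TCP pose, the force and the opening at its end, in the units of the state.
- manip.get_obs(): the state, without advancing time (a new reading comes with each control period).
- manip.camera(name): name is "scene" or "top" or "wrist"; returns the picture (384x512x3 uint8, blue, green, red); there is no depth.
- manip.calibration(name): a dict with "fx", "fy", "cx", "cy" (pixels), "view" (4x4, takes a point from world to camera coordinates); the wrist camera has in their place "tool_from_camera" (4x4, takes a point from camera to tool coordinates, whose origin is the TCP and whose axes are the flange's). Camera axes: x right, y up, looking along -z (the intrinsics and any distortion apply to the point x, -y, -z); pixel columns grow to the right and rows downward; lengths in m; the calibration is good to about 2 mm. A picture is of the moment at which its call begins: read the wrist's pose just before it. calibration takes no time and is no camera call.
- manip.hand_in(): hands the job in, once; it reports no verdict.
The state is a dict: "clock": time; "joint_pos": joint angles; "joint_velocities": joint speeds; "tau": joint torques, N m; "position": TCP position; "ee_rot": TCP orientation; "ft_force": force on the tool from outside, world axes, zero at the start; "torque": the same for the moment, N m; "grip_width": opening from 0.0 (shut) to 1.0 (fully open).
Only numpy, scipy, OpenCV 4.12 (cv2) and the standard library are available. Lean on these libraries where they do the work, as an engineer would, in place of code of your own. Each camera call takes 0.05 s, during which the arm holds its last target.

## Working session

There is one attempt and no reset: what is moved stays moved. The work goes in short steps, Python scripts to look and compute and a shell command to move; the robot and the scene stay as the last step left them, time stands still between calls to the robot, and variables do not carry over. Pictures are saved under pics/ and viewed, and the job is handed in when it is done.

```bash
mkdir -p pics; ls; python3 - <<'E'
from workcell import manip
import cv2, numpy as np
o=manip.get_obs()
print(o, manip.pinch_z)
for n in ["scene","top","wrist"]:
    cv2.imwrite(f"pics/{n}0.png",manip.camera(n)); print(n,manip.calibration(n))
E
```

```text
pics
{'clock': 0.0, 'joint_pos': array([-1.21960123,  0.33285502, -0.06467835,  1.46095681,  0.02160613,
        1.34989884, -0.08847267]), 'joint_velocities': array([ 0.00012101, -0.00098935,  0.0002826 , -0.00045013, -0.0001171 ,
        0.00235881,  0.000559  ]), 'tau': array([ 7.32838515e-06, -6.25448227e+01,  4.93569416e-02, -3.91606522e+01,
        1.63526827e-02,  9.90041415e-03,  6.30473295e-06]), 'position': array([0.22809959, 0.58147991, 0.23051901]), 'ee_rot': array([ 1.85796819e-01,  9.82587928e-01, -7.05192198e-04, -9.25937353e-05]), 'ft_force': array([ 0.16201695,  0.44547413, -0.4989183 ]), 'torque': array([ 0.02022088,  0.00407133, -0.03192391]), 'grip_width': 1.0015344567293012} 0.0187
scene {'fx': 429.0707837509419, 'fy': 429.0707837509419, 'cx': 257.97779005871325, 'cy': 185.2739201210332, 'view': array([[ 0.5246111 , -0.8512157 ,  0.01466378, -0.37661361],
       [ 0.33136507,  0.22002841,  0.91748825, -0.22080841],
       [-0.78420685, -0.47646545,  0.3974925 , -0.53193995],
       [ 0.        ,  0.        ,  0.        ,  1.        ]])}
top {'fx': 441.60205695205167, 'fy': 441.60205695205167, 'cx': 251.4521360167927, 'cy': 195.12444639043403, 'view': array([[-0.02743195, -0.99958778, -0.00847081, -0.09343114],
       [ 0.98989424, -0.0283434 ,  0.13894617, -0.51342598],
       [-0.13912899, -0.00457364,  0.99026371, -1.09650778],
       [ 0.        ,  0.        ,  0.        ,  1.        ]])}
wrist {'fx': 322.6138525238644, 'fy': 322.6138525238644, 'cx': 254.732058705606, 'cy': 195.77565263649552, 'tool_from_camera': array([[ 2.63894255e-04,  9.53091294e-01,  3.02682864e-01,
         7.66383063e-02],
       [ 9.99999900e-01, -3.61011861e-04,  2.64907738e-04,
        -1.19659328e-04],
       [ 3.61753362e-04,  3.02682763e-01, -9.53091294e-01,
        -1.41468668e-01],
       [ 0.00000000e+00,  0.00000000e+00,  0.00000000e+00,
         1.00000000e+00]])}
```

View pics/scene0.png

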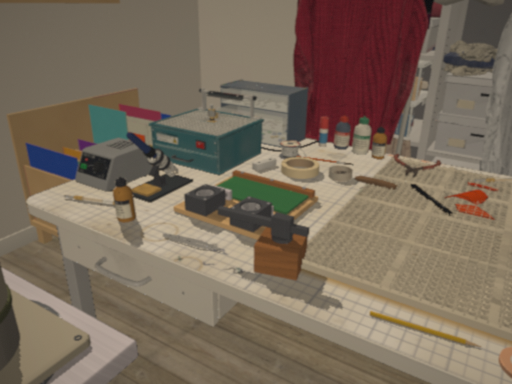

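View pics/top0.png

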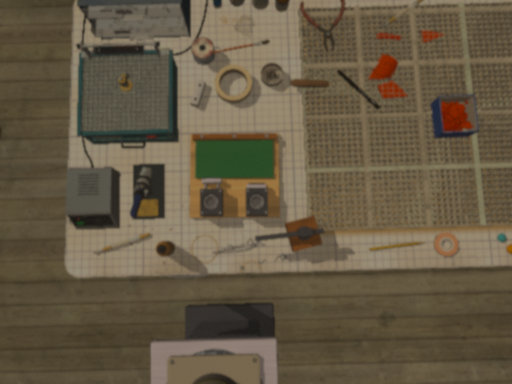

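View pics/wrist0.png

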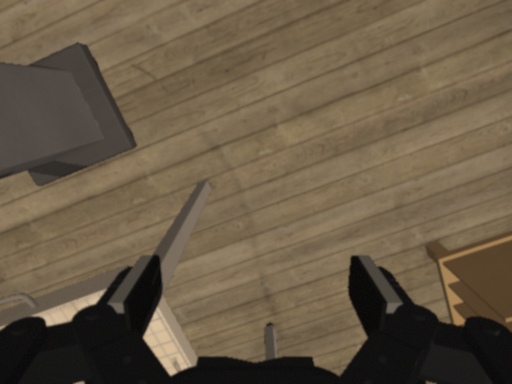

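The scene and top views show the board with two clamps (top: around (211,200) and (257,200)), the key in its rest at (304,235) with its arm pointing left, and the bottle at (165,248). I'll enlarge these areas.

```bash
python3 - <<'E'
import cv2, numpy as np
t=cv2.imread("pics/top0.png")[125:270,150:340]
cv2.imwrite("pics/top0z.png",cv2.resize(t,None,fx=4,fy=4,interpolation=cv2.INTER_CUBIC))
t=cv2.imread("pics/scene0.png")[160:285,165:330]
cv2.imwrite("pics/scene0z.png",cv2.resize(t,None,fx=4.7,fy=4.7,interpolation=cv2.INTER_CUBIC))
E
```

```text
(no output)
```

View pics/top0z.png

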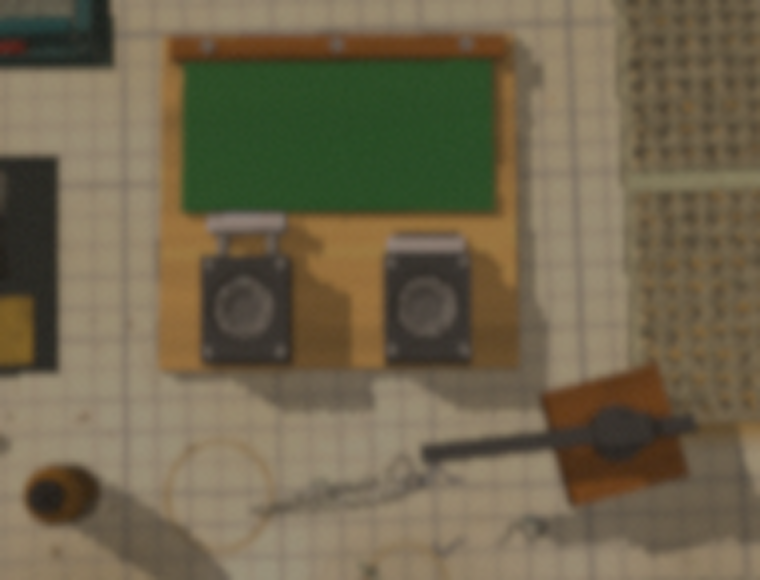

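View pics/scene0z.png

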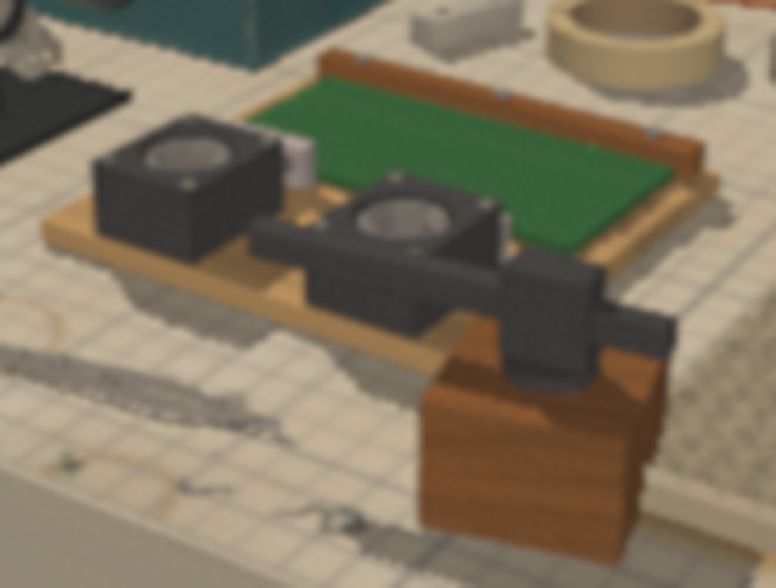

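```bash
cat > h.py <<'E'
from workcell import manip
import numpy as np, cv2
from scipy.spatial.transform import Rotation as R
def cam_pose(name,obs=None):
    c=manip.calibration(name)
    if name=="wrist":
        T=np.eye(4);T[:3,:3]=R.from_quat(obs["ee_rot"]).as_matrix();T[:3,3]=obs["position"]
        W=T@c["tool_from_camera"]
    else: W=np.linalg.inv(c["view"])
    return c,W
def ray(name,u,v,obs=None):
    c,W=cam_pose(name,obs)
    d=np.array([(u-c["cx"])/c["fx"],-(v-c["cy"])/c["fy"],-1.])
    d=W[:3,:3]@d; return W[:3,3],d/np.linalg.norm(d)
def plane(name,u,v,z,obs=None):
    o,d=ray(name,u,v,obs); return o+d*(z-o[2])/d[2]
def proj(name,p,obs=None):
    c,W=cam_pose(name,obs); q=np.linalg.inv(W)@np.append(p,1)
    return np.array([c["cx"]+c["fx"]*q[0]/-q[2], c["cy"]-c["fy"]*q[1]/-q[2]])
def tri(rays):
    A=np.zeros((3,3));b=np.zeros(3)
    for o,d in rays:
        P=np.eye(3)-np.outer(d,d);A+=P;b+=P@o
    x=np.linalg.solve(A,b)
    return x,[np.linalg.norm((np.eye(3)-np.outer(d,d))@(x-o)) for o,d in rays]
def tool_delta(obs,p,yaw_dir=None):
    pass
E
python3 - <<'E'
from h import *
def z(n,u,v): return (150+u/4,125+v/4) if n=="top" else (165+u/4.7,160+v/4.7)
# head top centre, arm far end, right screw rim centre, left screw
T=lambda u,v,h: plane("top",*z("top",u,v),h).round(4)
print("head",T(622,430,.094),"armend",T(426,453,.083),"stub",T(692,424,.083))
print("scrR",T(427,307,.0455),"scrL",T(244,306,.0455))
print("bottle",T(47,496,.095),"boardcorners",T(160,368,.012),T(519,368,.012),T(515,36,.03))
print("scene tri scrR",tri([ray("top",*z("top",427,307)),ray("scene",*z("scene",403,221))]))
print("tri scrL",tri([ray("top",*z("top",244,306)),ray("scene",*z("scene",189,155))]))
print("tri head top",tri([ray("top",*z("top",622,430)),ray("scene",*z("scene",556,266))]))
print("tri arm end",tri([ray("top",*z("top",426,453)),ray("scene",*z("scene",262,240))]))
o=manip.get_obs(); print(R.from_quat(o["ee_rot"]).as_matrix().round(3))
E
```

```text
head [ 0.4082 -0.2351  0.094 ] armend [ 0.3982 -0.1173  0.083 ] stub [ 0.4112 -0.2789  0.083 ]
scrR [ 0.4919 -0.1208  0.0455] scrL [ 0.4958 -0.0048  0.0455]
bottle [0.3784 0.1098 0.095 ] boardcorners [0.461  0.0537 0.012 ] [ 0.4544 -0.1796  0.012 ] [ 0.6713 -0.1838  0.03  ]
scene tri scrR (array([ 0.49212391, -0.12115708,  0.04542652]), [np.float64(0.0004487465448790792), np.float64(0.0004487465448791654)])
tri scrL (array([ 0.49618401, -0.00513691,  0.04503995]), [np.float64(0.0005098282762827294), np.float64(0.0005098282762827204)])
tri head top (array([ 0.40881595, -0.23621141,  0.09362752]), [np.float64(0.001179669791237912), np.float64(0.0011796697912379991)])
tri arm end (array([ 0.39872758, -0.11764226,  0.0751447 ]), [np.float64(0.0003577273882545275), np.float64(0.00035772738825453276)])
[[-0.931  0.365 -0.   ]
 [ 0.365  0.931 -0.001]
 [-0.    -0.001 -1.   ]]
```

```bash
python3 -m handwheel '[[[-0.049,-0.032,0,0,0,0.139,0.085],[-0.098,-0.064,0,0,0,0.278,0.085],[-0.147,-0.096,0,0,0,0.417,0.085],[-0.196,-0.128,0,0,0,0.556,0.085],[-0.245,-0.160,0,0,0,0.695,0.085],[-0.294,-0.192,0,0,0,0.834,0.085],[-0.343,-0.224,0,0,0,0.973,0.085],[-0.392,-0.256,0,0,0,1.113,0.085]]]'
```

```text
clock: 1.15
position: [0.5004, 0.1987, 0.2313]
ee_rot: [0.678, 0.735, 0.0, -0.0]
ft_force: [0.8, 0.7, -0.7]
grip_width: 0.995
```

```bash
python3 -m handwheel '[[[-0.053,-0.006,0.013,0,0,0,0.085],[-0.106,-0.011,0.026,0,0,0,0.085],[-0.159,-0.017,0.04,0,0,0,0.085],[-0.212,-0.023,0.053,0,0,0,0.085],[-0.265,-0.028,0.066,0,0,0,0.085],[-0.318,-0.034,0.08,0,0,0,0.085],[-0.318,-0.034,0.08,0,0,0,0.085]]]'; python3 - <<'E'
from h import *
import json
o=manip.get_obs(); im=manip.camera("wrist"); cv2.imwrite("pics/w1.png",im)
json.dump({k:o[k].tolist() for k in("position","ee_rot")},open("w1.json","w")); print(o["position"],o["ee_rot"])
print(proj("wrist",[.492,-.121,.0455],o),proj("wrist",[.408,-.236,.094],o))
E
```

```text
clock: 2.02
position: [0.4909, -0.1238, 0.1504]
ee_rot: [0.679, 0.734, -0.001, -0.0]
ft_force: [0.3, 0.9, -0.1]
grip_width: 0.997
[ 0.49088753 -0.12376769  0.1503825 ] [ 6.79329714e-01  7.33832376e-01 -1.06369292e-03 -2.28825549e-04]
[255.77955472 190.84698185] [133.3115575  346.05138141]
```

View pics/w1.png

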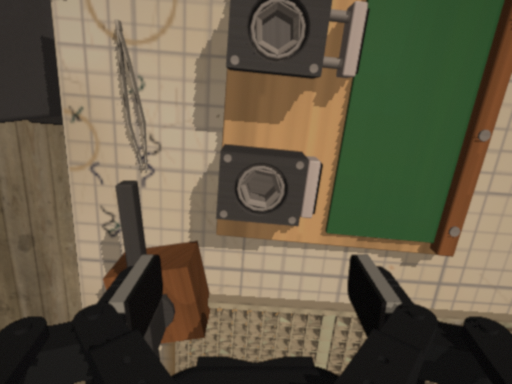

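```bash
python3 - <<'E'
import cv2
t=cv2.imread("pics/w1.png")[140:230,205:325]
cv2.imwrite("pics/w1z.png",cv2.resize(t,None,fx=6.5,fy=6.5,interpolation=cv2.INTER_CUBIC))
E
```

```text
(no output)
```

View pics/w1z.png

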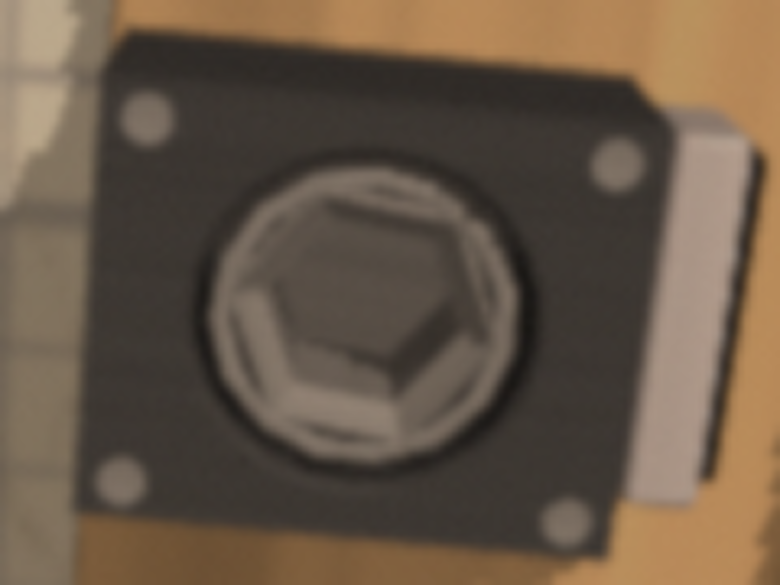

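```bash
python3 - <<'E'
from h import *
import json
o={k:np.array(v) for k,v in json.load(open("w1.json")).items()}
f=lambda u,v,z: plane("wrist",205+u/6.5,140+v/6.5,z,o)
P=[f(u,v,.0455) for u,v in [(490,335),(400,440),(288,420),(235,290),(330,200),(455,215)]]
c=np.mean(P,0);print("c",c)
for p in P: print(np.degrees(np.arctan2(*(p-c)[1::-1])).round(1),np.linalg.norm(p-c).round(4))
B=[f(u,v,.048) for u,v in [(147,117),(617,163),(120,480),(567,522)]]
print(np.mean(B,0))
for a,b in((0,1),(2,3)):print(np.degrees(np.arctan2(*(B[b]-B[a])[1::-1])))
print("ring centre",f(363,314,.0455))
L=plane("wrist",278,28,.0455,o);print("left screw",L)
E
```

```text
c [ 0.49629118 -0.11905282  0.0455    ]
-3.7 0.0154
-70.4 0.0164
-121.6 0.0164
172.0 0.0164
111.2 0.0154
55.1 0.0167
[ 0.49586401 -0.11930172  0.048     ]
-1.2056751660169969
-1.257357386714763
ring centre [ 0.49585284 -0.11858121  0.0455    ]
left screw [ 0.49807085 -0.00327693  0.0455    ]
```

```bash
python3 -m handwheel '[[[-0.035,-0.030,-0.02,0,0,0,0.085],[-0.070,-0.060,-0.035,0,0,0,0.085],[-0.105,-0.091,-0.05,0,0,0,0.085],[-0.105,-0.091,-0.05,0,0,0,0.085],[-0.105,-0.091,-0.05,0,0,0,0.085]]]'; python3 - <<'E'
from h import *
import json
o=manip.get_obs(); im=manip.camera("wrist"); cv2.imwrite("pics/w2.png",im)
json.dump({k:o[k].tolist() for k in("position","ee_rot")},open("w2.json","w")); print(o["position"],o["ee_rot"])
cv2.imwrite("pics/w2z.png",cv2.resize(im[20:330,110:400],None,fx=1.9,fy=1.9,interpolation=cv2.INTER_CUBIC))
E
```

```text
clock: 2.7
position: [0.4114, -0.2302, 0.2013]
ee_rot: [0.676, 0.737, 0.0, -0.0]
ft_force: [0.8, -0.1, 0.2]
grip_width: 0.997
[ 0.41136618 -0.230176    0.20130835] [ 6.76121728e-01  7.36789808e-01  4.34247536e-04 -3.07861569e-06]
```

View pics/w2z.png

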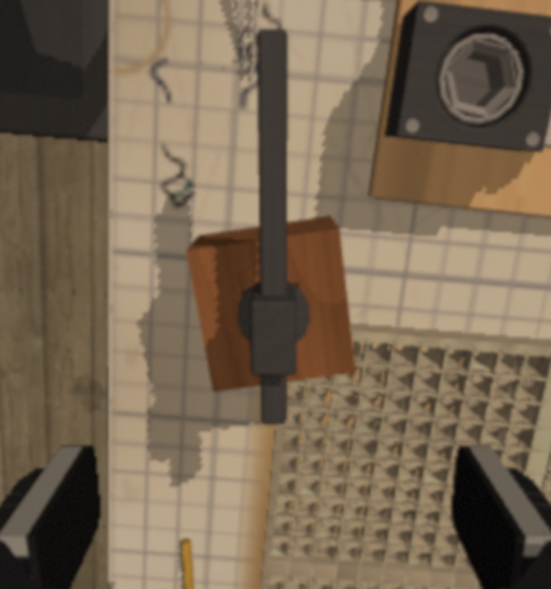

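```bash
python3 - <<'E'
from h import *
import json
o={k:np.array(v) for k,v in json.load(open("w2.json")).items()}
px=lambda u,v:(110+u/1.9,20+v/1.9)
f=lambda u,v,z: plane("wrist",*px(u,v),z,o)
h=f(274,335,.094);a=f(272.5,32,.083);s=f(273,420,.083)
print("head",h,"arm",a,"stub",s,np.linalg.norm(a-s))
d=a-s;print("yaw",np.degrees(np.arctan2(d[1],d[0])),"axis pt from ends",s+d*46/169)
c=f(481,79,.0455);print("screwR",c)
o1={k:np.array(v) for k,v in json.load(open("w1.json")).items()}
print("tri screw",tri([ray("wrist",*px(481,79),o),ray("wrist",205+363/6.5,140+314/6.5,o1)]))
print("rel key->screw", c-h)
T=R.from_quat(o["ee_rot"]).as_matrix();print("tool yaw",np.degrees(np.arctan2(T[1,0],T[0,0])))
print(T.T@(h-o["position"]))
E
```

```text
head [ 0.41190341 -0.232649    0.094     ] arm [ 0.40115061 -0.11432114  0.083     ] stub [ 0.41527152 -0.27758568  0.083     ] 0.16387407272153817
yaw 94.94326639478058 axis pt from ends [ 0.41142796 -0.23314681  0.083     ]
screwR [ 0.49551043 -0.11973086  0.0455    ]
tri screw (array([ 0.49608069, -0.11937722,  0.04312951]), [np.float64(0.0001667039086537859), np.float64(0.00016670390865377395)])
rel key->screw [ 0.08360702  0.11291814 -0.0485    ]
tool yaw 94.91736187114266
[-0.00257345  0.00025505  0.10730703]
```

```bash
python3 -m handwheel '[[[-0.002,0,0.03,0,0,0,0.085],[-0.004,0,0.07,0,0,0,0.085],[-0.004,0,0.11,0,0,0,0.085],[-0.004,0,0.139,0,0,0,0.085],[-0.004,0,0.139,0,0,0,0.06],[-0.004,0,0.139,0,0,0,0.01],[-0.004,0,0.139,0,0,0,0.005],[-0.004,0,0.139,0,0,0,0.005]]]' 60; python3 - <<'E'
from h import *
o=manip.get_obs(); print(o["position"],o["grip_width"],o["ft_force"])
E
```

```text
clock: 3.75
position: [0.4118, -0.2356, 0.0634]
ee_rot: [0.677, 0.736, 0.001, 0.001]
ft_force: [-0.0, -0.4, 6.0]
grip_width: 0.225
[ 0.41182811 -0.2356419   0.06340782] 0.22518803443928076 [-5.13775848e-03 -4.12593472e-01  5.97860829e+00]
```

```bash
python3 -m handwheel '[[[0,0,-0.003,0,0,0,0.005],[0,0,-0.02,0,0,0,0.005],[0,0,-0.045,0,0,0,0.005],[0,0,-0.075,0,0,0,0.005],[0,0,-0.11,0,0,0,0.005],[0,0,-0.13,0,0,0,0.005],[0,0,-0.13,0,0,0,0.005]]]'; python3 - <<'E'
from h import *
o=manip.get_obs(); print(o["position"],o["grip_width"],o["ft_force"],o["ee_rot"])
cv2.imwrite("pics/s3.png",cv2.resize(manip.camera("scene")[140:300,150:340],None,fx=4,fy=3.7))
cv2.imwrite("pics/w3.png",manip.camera("wrist"))
E
```

```text
clock: 4.62
position: [0.4117, -0.236, 0.1942]
ee_rot: [0.677, 0.736, 0.001, 0.001]
ft_force: [0.3, -0.4, -2.3]
grip_width: 0.226
[ 0.41165071 -0.23604017  0.19415685] 0.22588667921313865 [ 0.33471906 -0.3842321  -2.28630087] [0.67689415 0.73607822 0.0011296  0.00137557]
```

View pics/s3.png

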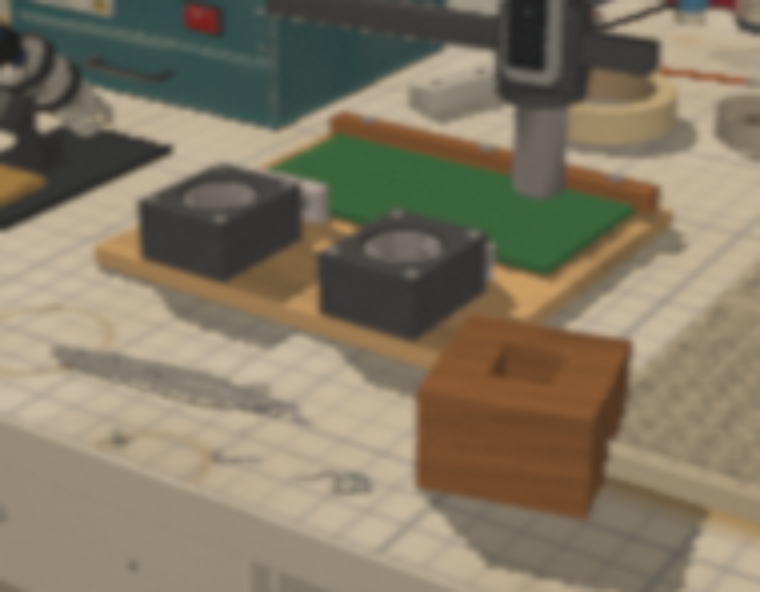

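View pics/w3.png

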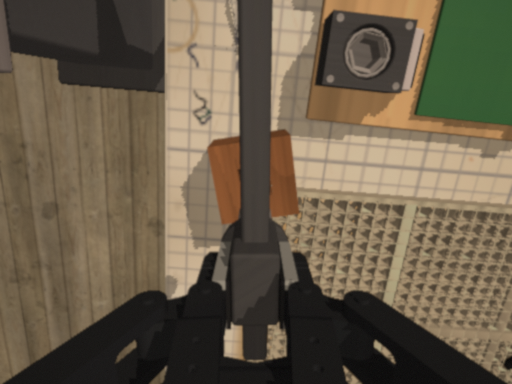

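```bash
python3 -m handwheel '[[[0.018,0.015,0,0,0,0.12,0.005],[0.040,0.034,0,0,0,0.25,0.005],[0.065,0.055,0,0,0,0.39,0.005],[0.090,0.077,0.02,0,0,0.54,0.005],[0.108,0.092,0.045,0,0,0.66,0.005],[0.108,0.092,0.065,0,0,0.717,0.005],[0.108,0.092,0.065,0,0,0.717,0.005],[0.108,0.092,0.065,0,0,0.717,0.005]]]'; python3 - <<'E'
from h import *
import json
o=manip.get_obs(); print(o["position"],o["grip_width"],o["joint_pos"].round(2))
T=R.from_quat(o["ee_rot"]).as_matrix();print(T.round(3),"tool yaw",np.degrees(np.arctan2(T[1,0],T[0,0])))
json.dump({k:o[k].tolist() for k in("position","ee_rot")},open("w4.json","w"))
s=manip.camera("scene");t=manip.camera("top");w=manip.camera("wrist")
for n,i in(("s4",s),("t4",t),("w4",w)):cv2.imwrite(f"pics/{n}.png",i)
cv2.imwrite("pics/s4z.png",cv2.resize(s[155:255,190:300],None,fx=6,fy=6,interpolation=cv2.INTER_CUBIC))
cv2.imwrite("pics/t4z.png",cv2.resize(t[155:255,200:300],None,fx=6,fy=6,interpolation=cv2.INTER_CUBIC))
E
```

```text
clock: 5.72
position: [0.4934, -0.1207, 0.1276]
ee_rot: [0.892, 0.452, -0.0, 0.0]
ft_force: [0.2, -0.2, -2.0]
grip_width: 0.224
[ 0.49342535 -0.12074748  0.12757527] 0.22432497162220208 [-0.43  0.18  0.64  1.92 -0.12  1.08 -0.37]
[[ 0.591  0.807 -0.   ]
 [ 0.807 -0.591 -0.   ]
 [-0.     0.    -1.   ]] tool yaw 53.76064365869961
```

View pics/s4z.png

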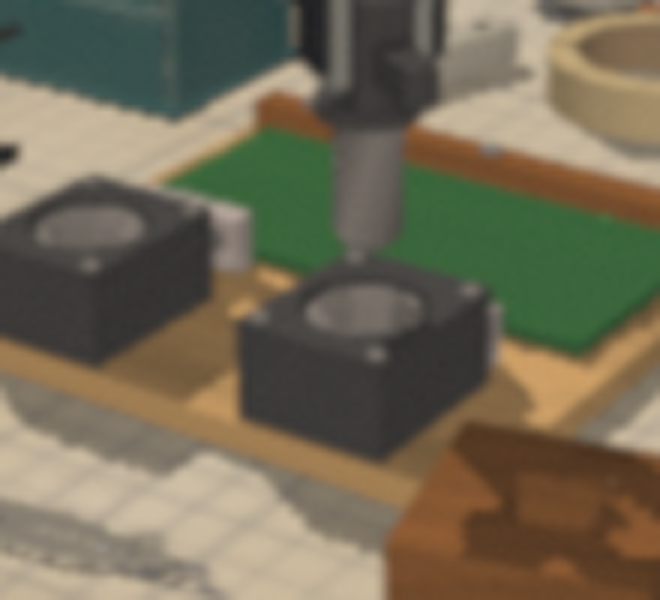

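View pics/t4z.png

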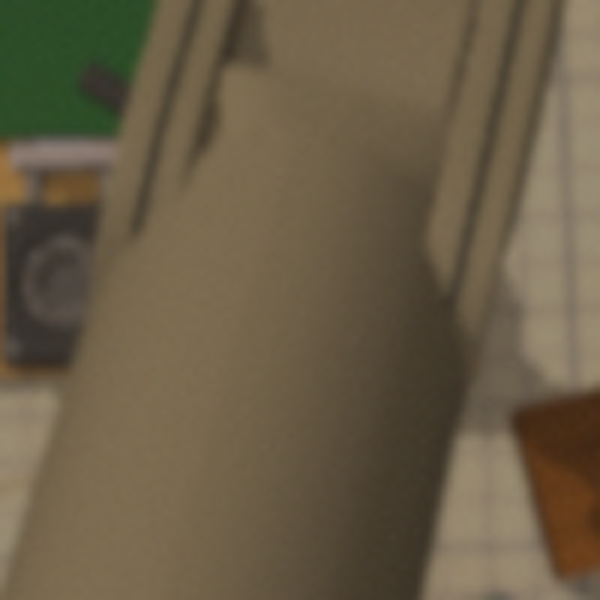

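View pics/w4.png

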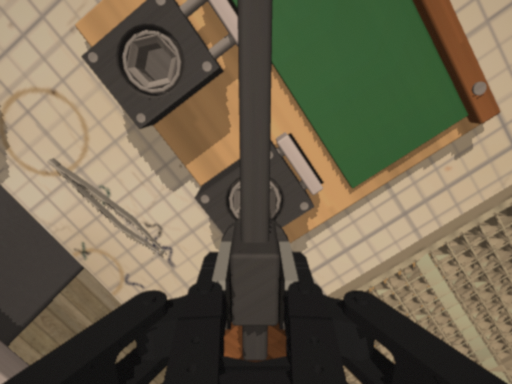

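```bash
python3 - <<'E'
import cv2
w=cv2.imread("pics/w4.png")
cv2.imwrite("pics/w4a.png",cv2.resize(w[150:250,190:320],None,fx=6,fy=6,interpolation=cv2.INTER_CUBIC))
cv2.imwrite("pics/w4b.png",cv2.resize(cv2.convertScaleAbs(w[235:375,190:320],alpha=1.8),None,fx=4.2,fy=4.2,interpolation=cv2.INTER_CUBIC))
E
```

```text
(no output)
```

View pics/w4a.png

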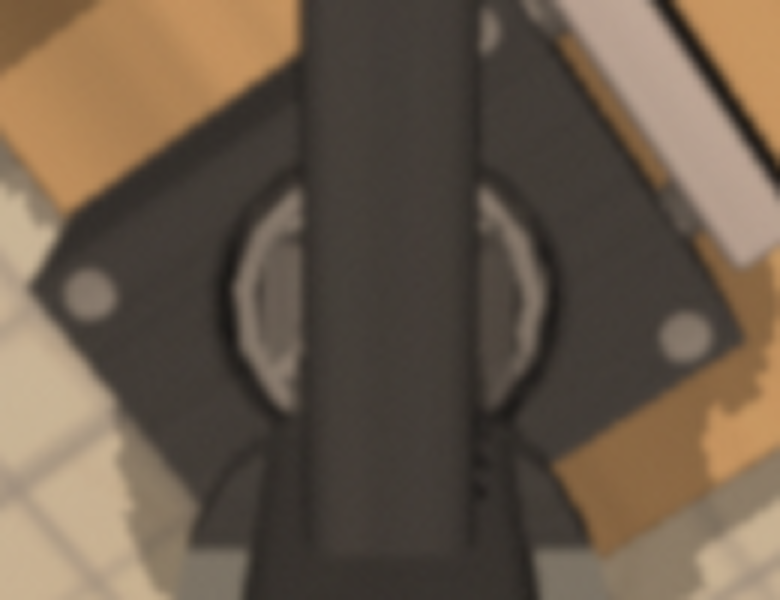

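View pics/w4b.png

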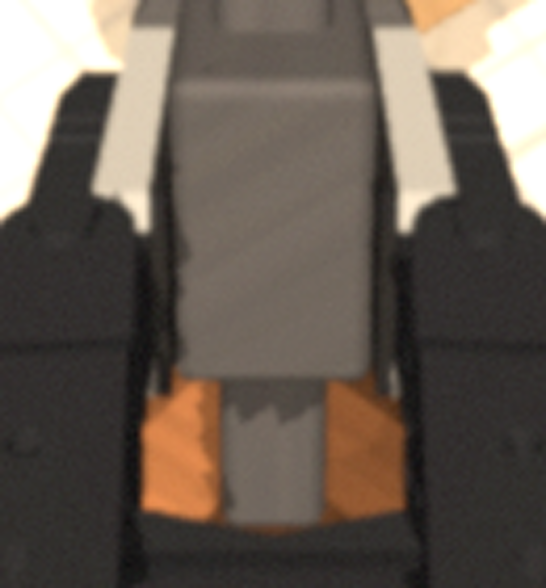

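```bash
python3 - <<'E'
from h import *
import json
o={k:np.array(v) for k,v in json.load(open("w4.json")).items()}
T=R.from_quat(o["ee_rot"]).as_matrix()
tz=o["position"][2]-.0634+.007
print("tip z",tz)
L=lambda p:(T.T@(p-o["position"])).round(4)
a=plane("wrist",255,255.2,tz+.087,o);b=plane("wrist",255,325,tz+.087,o)
print("head edges tool",L(a),L(b),L((a+b)/2), "stubend",L(plane("wrist",255,235+522/4.2,tz+.076,o)))
s=plane("wrist",255.4,199.5,.0455,o);print("screw tool",L(s),s)
t=plane("scene",251.7,195.8,tz);r=plane("scene",250.8,206.5,.0455)
print("scene: tip",t,"ring",r,"diff tool",T.T@(r-t),"lateral",(r-t)@[.525,-.851,0]/.9999)
for n,p in(("ring",s),): print(proj("scene",p))
E
```

```text
tip z 0.07117526850805135
head edges tool [ 0.0186  0.0011 -0.0306] [-0.0136  0.0011 -0.0306] [ 0.0025  0.0011 -0.0306] stubend [-0.0423  0.0011 -0.0196]
screw tool [0.0036 0.0014 0.0821] [ 0.49668798 -0.11865018  0.0455    ]
scene: tip [ 0.49063525 -0.12458335  0.07117527] ring [ 0.49431647 -0.12041765  0.0455    ] diff tool [0.00554275 0.00050578 0.02567384] lateral -0.0016125342989650212
[250.69097333 205.8370641 ]
```

```bash
python3 -m handwheel '[[[0.002,0,0.01,0,0,0,0.005],[0.002,0,0.02,0,0,0,0.005],[0.002,0,0.025,0,0,0,0.005],[0.002,0,0.028,0,0,0,0.005],[0.002,0,0.031,0,0,0,0.005],[0.002,0,0.031,0,0,0,0.005]]]'; python3 - <<'E'
from h import *
o=manip.get_obs(); print(o["position"],o["ft_force"],o["torque"],o["grip_width"])
s=manip.camera("scene")
cv2.imwrite("pics/s5z.png",cv2.resize(s[155:255,190:300],None,fx=6,fy=6,interpolation=cv2.INTER_CUBIC))
E
```

```text
clock: 6.62
position: [0.4947, -0.1186, 0.0962]
ee_rot: [0.892, 0.452, -0.0, -0.0]
ft_force: [-1.3, 0.3, -2.4]
grip_width: 0.227
[ 0.49468283 -0.11862668  0.09617248] [-1.30640205  0.2680647  -2.44028775] [ 0.0160038   0.03753078 -0.01102372] 0.2268371585833829
```

View pics/s5z.png

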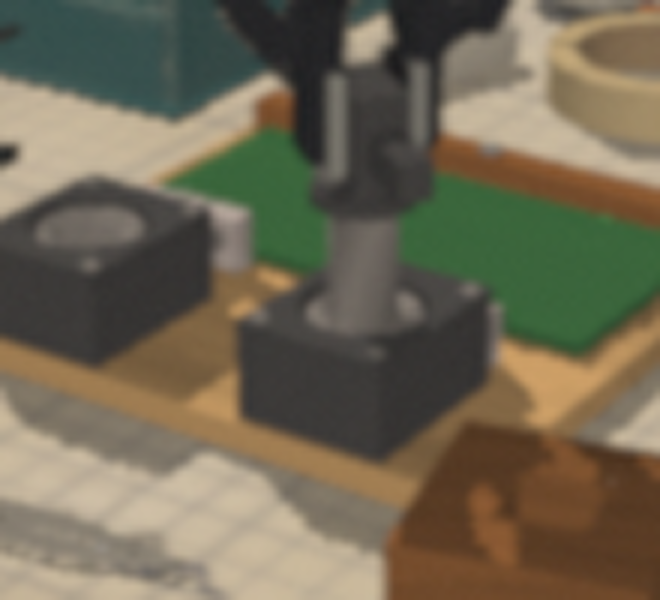

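The shank is centred over the ring and its tip is already about 5 mm inside the socket with almost no force. I'll keep lowering it.

```bash
python3 -m handwheel '[[[0,0,0.003,0,0,0,0.005],[0,0,0.006,0,0,0,0.005],[0,0,0.009,0,0,0,0.005],[0,0,0.011,0,0,0,0.005],[0,0,0.011,0,0,0,0.005]]]'; python3 - <<'E'
from h import *
o=manip.get_obs(); print(o["position"],o["ft_force"],o["torque"],o["grip_width"])
E
```

```text
clock: 7.3
position: [0.4946, -0.1187, 0.085]
ee_rot: [0.892, 0.452, -0.0, 0.0]
ft_force: [0.9, -2.8, -3.2]
grip_width: 0.222
[ 0.49459168 -0.1187399   0.08504555] [ 0.88171642 -2.78154195 -3.24656041] [-0.53219227 -0.07554568  0.0244347 ] 0.22239654813220006
```

```bash
python3 -m handwheel '[[[-0.0003,0,0.002,0,0,0,0.005],[-0.0005,0,0.004,0,0,0,0.005],[-0.0005,0,0.006,0,0,0,0.005],[-0.0005,0,0.007,0,0,0,0.005],[-0.0005,0,0.007,0,0,0,0.005]]]'; python3 - <<'E'
from h import *
o=manip.get_obs(); print(o["position"],o["ft_force"],o["torque"],o["grip_width"])
E
```

```text
clock: 7.92
position: [0.4943, -0.1189, 0.0781]
ee_rot: [0.892, 0.452, -0.0, -0.0]
ft_force: [0.5, -0.1, -2.3]
grip_width: 0.224
[ 0.49431341 -0.1188833   0.07812138] [ 0.50169052 -0.05311737 -2.27248932] [-0.08759317 -0.00163256  0.01242905] 0.22425132786801902
```

```bash
python3 -m handwheel '[[[0,0,0.001,0,0,0,0.005],[0,0,0.001,0,0,0,0.005]]]'; python3 -m handwheel '[[[0,0,0.001,0,0,0,0.005],[0,0,0.001,0,0,0,0.005]]]'; python3 -m handwheel '[[[0,0,0.001,0,0,0,0.005],[0,0,0.001,0,0,0,0.005]]]'
```

```text
clock: 8.18
position: [0.4946, -0.1189, 0.0779]
ee_rot: [0.892, 0.452, 0.0, -0.0]
ft_force: [-2.0, 0.5, 6.2]
grip_width: 0.223
clock: 8.43
position: [0.4948, -0.119, 0.0777]
ee_rot: [0.892, 0.452, 0.0, -0.0]
ft_force: [-6.5, 1.5, 17.7]
grip_width: 0.224
clock: 8.68
position: [0.495, -0.119, 0.0776]
ee_rot: [0.892, 0.452, 0.001, -0.001]
ft_force: [-12.0, 2.4, 31.0]
grip_width: 0.226
```

```bash
python3 -m handwheel '[[[0,0,-0.003,0,0,0,0.005],[0,0,-0.003,0,0,0,0.005],[0,0,-0.003,0,0,0,0.03],[0,0,-0.003,0,0,0,0.06],[0,0,-0.003,0,0,0,0.06],[0,0,-0.003,0,0,0,0.06]]]';python3 - <<'E'
from h import *
o=manip.get_obs(); print(o["position"],o["ft_force"],o["torque"],o["grip_width"])
s=manip.camera("scene");w=manip.camera("wrist");cv2.imwrite("pics/w6.png",w)
cv2.imwrite("pics/s6z.png",cv2.resize(s[155:255,190:300],None,fx=6,fy=6,interpolation=cv2.INTER_CUBIC))
E
```

```text
clock: 9.43
position: [0.4945, -0.119, 0.0783]
ee_rot: [0.892, 0.452, 0.0, -0.0]
ft_force: [-0.7, -0.2, 0.4]
grip_width: 0.703
[ 0.49445552 -0.11901379  0.07826535] [-0.7087035  -0.15938547  0.38154655] [-0.0300348   0.01719117  0.00170852] 0.7031276025751675
```

View pics/s6z.png

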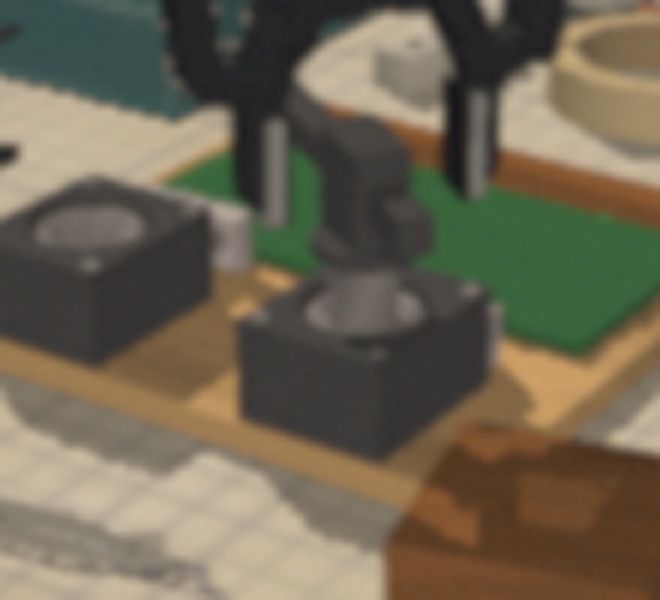

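View pics/w6.png

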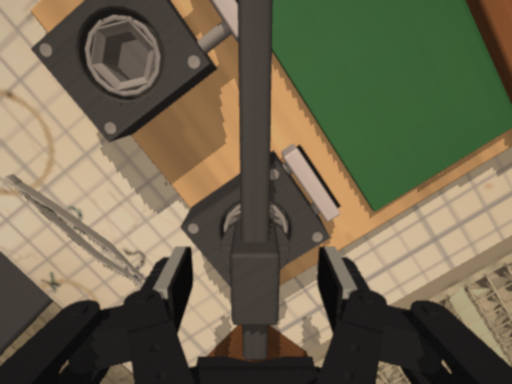

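```bash
python3 - <<'E'
from h import *
for z in (.1085,.1125,.1165,.0665):
  u=proj("scene",[.4943,-.1195,z]); print(z,(u-[190,155])*6)
E
```

```text
0.1085 [363.92744081 130.62854595]
0.1125 [364.02664516 118.97807305]
0.1165 [364.12623595 107.28221667]
0.0665 [362.90857207 250.28360767]
```

```bash
python3 -m handwheel '[[[0,0,-0.02,0,0,0,0.06],[0,0,-0.045,0,0,0,0.06],[0,0,-0.065,0,0,0,0.06],[0.03,-0.015,-0.065,0,0,0,0.04],[0.07,-0.030,-0.065,0,0,0,0.01],[0.107,-0.043,-0.065,0,0,0,0],[0.107,-0.043,-0.065,0,0,0,0],[0.107,-0.043,-0.065,0,0,0,0]]]';python3 - <<'E'
from h import *
o=manip.get_obs(); print(o["position"],o["ft_force"],o["torque"],o["grip_width"])
s=manip.camera("scene");w=manip.camera("wrist");cv2.imwrite("pics/w7.png",w);t=manip.camera("top")
cv2.imwrite("pics/s7z.png",cv2.resize(s[135:255,180:300],None,fx=5,fy=5,interpolation=cv2.INTER_CUBIC))
cv2.imwrite("pics/t7z.png",cv2.resize(t[155:255,200:300],None,fx=6,fy=6,interpolation=cv2.INTER_CUBIC))
E
```

```text
clock: 10.52
position: [0.5229, -0.0079, 0.1432]
ee_rot: [0.892, 0.452, -0.0, 0.0]
ft_force: [0.4, -0.2, -0.2]
grip_width: 0.002
[ 0.52289537 -0.00793782  0.14321546] [ 0.440898   -0.16376916 -0.19248107] [-0.00085538  0.04668096 -0.03089558] 0.0020860532251884847
```

View pics/s7z.png

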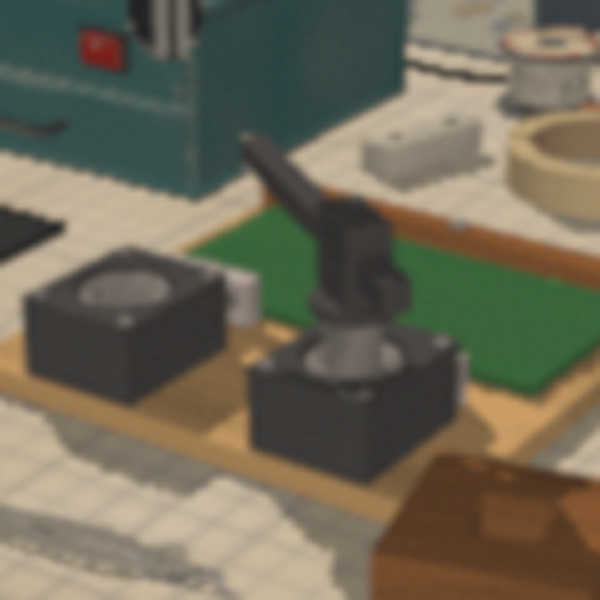

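View pics/w7.png

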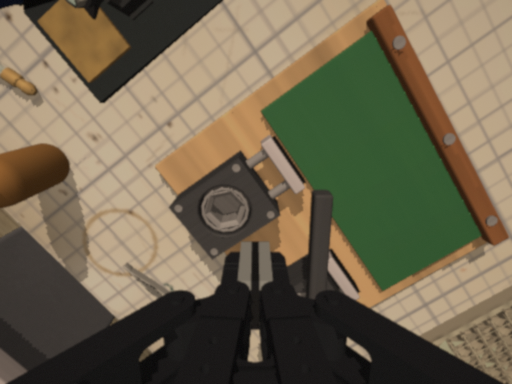

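```bash
python3 -m handwheel '[[[0,0,0.03,0,0,0,0],[0,0,0.063,0,0,0,0],[0,0,0.063,0,0,0,0]]]'; python3 - <<'E'
import numpy as np
r,g=.105,.043-.0005
for k in range(1,18):
    d=.1*k; print(round(d,2),np.round([r*np.cos(d)+g*np.sin(d)-r, r*np.sin(d)-g*np.cos(d)+g],4))
E
```

```text
clock: 11.05
position: [0.5213, -0.0082, 0.0787]
ee_rot: [0.892, 0.451, -0.002, -0.0]
ft_force: [-1.0, 0.7, 0.4]
grip_width: 0.002
0.1 [0.0037 0.0107]
0.2 [0.0064 0.0217]
0.3 [0.0079 0.0329]
0.4 [0.0083 0.0442]
0.5 [0.0075 0.0555]
0.6 [0.0057 0.0667]
0.7 [0.0027 0.0776]
0.8 [-0.0014  0.0882]
0.9 [-0.0064  0.0983]
1.0 [-0.0125  0.1079]
1.1 [-0.0195  0.1168]
1.2 [-0.0273  0.125 ]
1.3 [-0.036   0.1323]
1.4 [-0.0453  0.1387]
1.5 [-0.0552  0.1442]
1.6 [-0.0656  0.1487]
1.7 [-0.0764  0.1521]
```

```bash
python3 -m handwheel '[[[0,0.009,0,0,0,0,0],[0,0.018,0,0,0,0,0],[0,0.018,0,0,0,0,0]]]'; python3 - <<'E'
import numpy as np
r,g=.105,.0245
for k in range(1,18):
    d=.1*k; print(round(d,2),np.round([r*np.cos(d)+g*np.sin(d)-r, r*np.sin(d)-g*np.cos(d)+g],3))
E
```

```text
clock: 11.42
position: [0.5387, -0.0188, 0.0812]
ee_rot: [0.892, 0.451, 0.001, 0.0]
ft_force: [0.3, -0.9, 0.0]
grip_width: 0.0
0.1 [0.002 0.011]
0.2 [0.003 0.021]
0.3 [0.003 0.032]
0.4 [0.001 0.043]
0.5 [-0.001  0.053]
0.6 [-0.005  0.064]
0.7 [-0.009  0.073]
0.8 [-0.014  0.083]
0.9 [-0.021  0.092]
1.0 [-0.028  0.1  ]
1.1 [-0.036  0.107]
1.2 [-0.044  0.113]
1.3 [-0.053  0.119]
1.4 [-0.063  0.124]
1.5 [-0.073  0.128]
1.6 [-0.084  0.13 ]
1.7 [-0.094  0.132]
```

```bash
python3 -m handwheel '[[[0.001,0.005,0,0,0,0.05,0],[0.002,0.011,0,0,0,0.1,0],[0.0025,0.016,0,0,0,0.15,0],[0.003,0.021,0,0,0,0.2,0],[0.003,0.027,0,0,0,0.25,0],[0.003,0.032,0,0,0,0.3,0],[0.002,0.0375,0,0,0,0.35,0],[0.001,0.043,0,0,0,0.4,0]]]'; python3 - <<'E'
from h import *
o=manip.get_obs(); print(o["position"],o["ft_force"],o["torque"],o["grip_width"])
s=manip.camera("scene");w=manip.camera("wrist");cv2.imwrite("pics/w8.png",w);t=manip.camera("top")
cv2.imwrite("pics/s8z.png",cv2.resize(s[135:255,180:300],None,fx=5,fy=5,interpolation=cv2.INTER_CUBIC))
E
```

```text
clock: 12.42
position: [0.5732, -0.0424, 0.0804]
ee_rot: [0.964, 0.264, 0.0, -0.0]
ft_force: [-0.4, 3.1, 0.7]
grip_width: 0.002
[ 0.57321932 -0.04235988  0.08038385] [-0.39295403  3.06562238  0.71914891] [0.49660172 0.04916053 0.04714392] 0.001536763342802553
```

View pics/s8z.png

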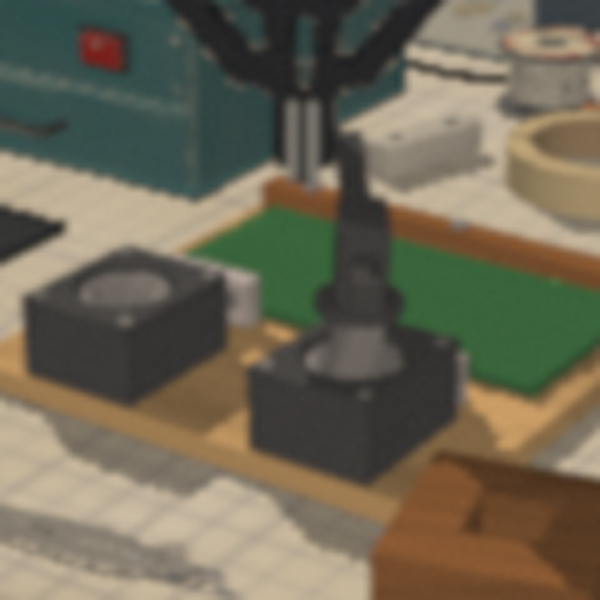

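View pics/w8.png

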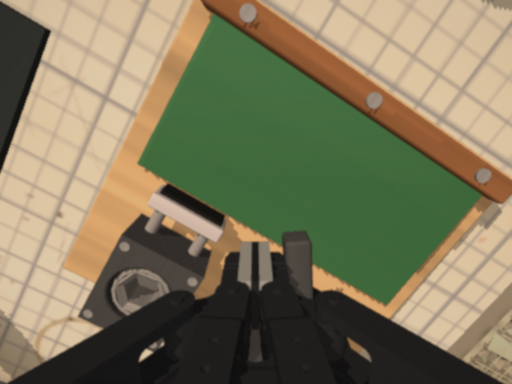

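```bash
python3 -m handwheel '[[[0.001,0.005,0,0,0,0.05,0],[0.002,0.011,0,0,0,0.1,0],[0.0025,0.016,0,0,0,0.15,0],[0.003,0.021,0,0,0,0.2,0],[0.003,0.027,0,0,0,0.25,0],[0.003,0.032,0,0,0,0.3,0],[0.002,0.0375,0,0,0,0.35,0],[0.001,0.043,0,0,0,0.4,0]]]';python3 -m handwheel '[[[0.001,0.005,0,0,0,0.05,0],[0.002,0.011,0,0,0,0.1,0],[0.0025,0.016,0,0,0,0.15,0],[0.003,0.021,0,0,0,0.2,0],[0.003,0.027,0,0,0,0.25,0],[0.003,0.032,0,0,0,0.3,0]]]'; python3 - <<'E'
from h import *
o=manip.get_obs(); print(o["position"],o["ft_force"],o["torque"],o["grip_width"])
s=manip.camera("scene");w=manip.camera("wrist");cv2.imwrite("pics/w9.png",w);t=manip.camera("top")
cv2.imwrite("pics/s9z.png",cv2.resize(s[135:255,180:300],None,fx=5,fy=5,interpolation=cv2.INTER_CUBIC))
cv2.imwrite("pics/t9z.png",cv2.resize(t[125:255,180:330],None,fx=4,fy=4,interpolation=cv2.INTER_CUBIC))
E
```

```text
clock: 13.58
position: [0.5959, -0.0794, 0.0803]
ee_rot: [0.998, 0.067, 0.0, -0.0]
ft_force: [0.7, 1.7, 0.8]
grip_width: -0.004
clock: 14.32
position: [0.6031, -0.1108, 0.0803]
ee_rot: [0.997, -0.083, -0.0, 0.0]
ft_force: [0.7, 2.3, -0.2]
grip_width: -0.003
[ 0.60306096 -0.11081671  0.08027698] [ 0.71239684  2.25326854 -0.23331028] [ 0.37626424 -0.24008441  0.04426292] -0.002804026586202089
```

View pics/s9z.png

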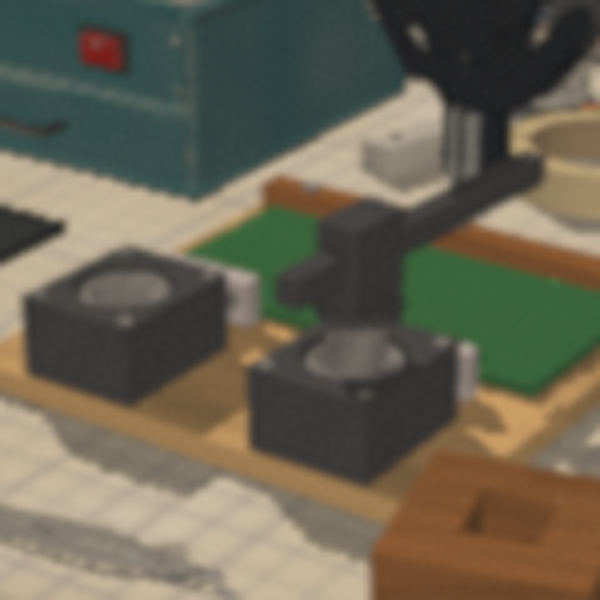

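View pics/w9.png

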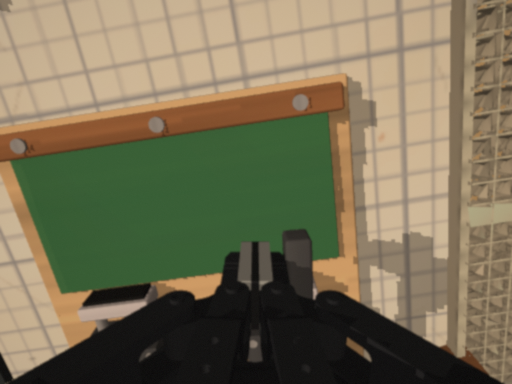

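```bash
python3 -m handwheel '[[[0.001,0.005,0,0,0,0.05,0],[0.002,0.011,0,0,0,0.1,0],[0.0025,0.016,0,0,0,0.15,0],[0.003,0.021,0,0,0,0.2,0],[0.003,0.027,0,0,0,0.25,0]]]';python3 -m handwheel '[[[0.0005,0.0025,0,0,0,0.025,0],[0.001,0.005,0,0,0,0.05,0],[0.0015,0.008,0,0,0,0.075,0]]]'; python3 -m handwheel '[[[0.0005,0.0025,0,0,0,0.025,0],[0.001,0.005,0,0,0,0.05,0]]]';  python3 - <<'E'
from h import *
o=manip.get_obs(); print(o["position"],o["ft_force"],o["torque"],o["grip_width"])
s=manip.camera("scene");t=manip.camera("top")
cv2.imwrite("pics/s10z.png",cv2.resize(s[135:255,180:300],None,fx=5,fy=5,interpolation=cv2.INTER_CUBIC))
cv2.imwrite("pics/t10z.png",cv2.resize(t[125:255,180:330],None,fx=4,fy=4,interpolation=cv2.INTER_CUBIC))
E
```

```text
clock: 15.1
position: [0.6017, -0.1377, 0.0803]
ee_rot: [0.979, -0.206, 0.0, -0.0]
ft_force: [-0.0, 1.5, 0.2]
grip_width: 0.001
clock: 15.48
position: [0.6, -0.1454, 0.0803]
ee_rot: [0.97, -0.242, 0.0, -0.0]
ft_force: [1.8, 0.2, 0.0]
grip_width: -0.002
clock: 15.72
position: [0.5985, -0.1504, 0.0804]
ee_rot: [0.964, -0.266, 0.0, -0.0]
ft_force: [2.0, 1.2, -0.1]
grip_width: -0.001
[ 0.59847675 -0.15042461  0.08037658] [ 1.96896938  1.17334369 -0.12465821] [ 0.19055851 -0.46045841  0.09025332] -0.0014122347438956025
```

View pics/s10z.png

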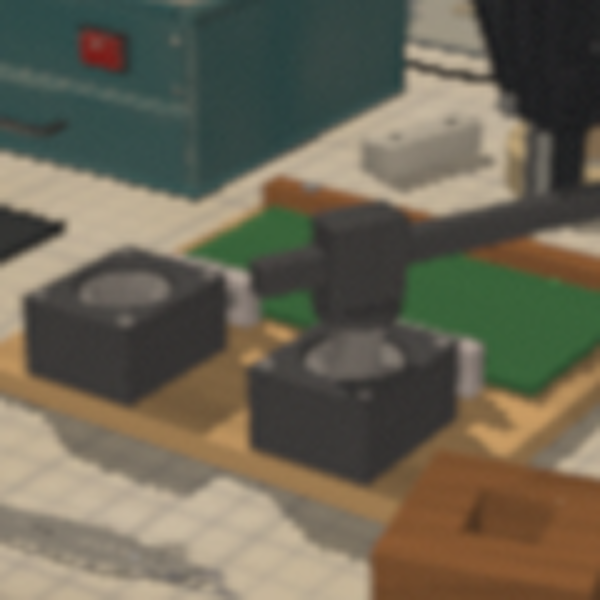

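View pics/t10z.png

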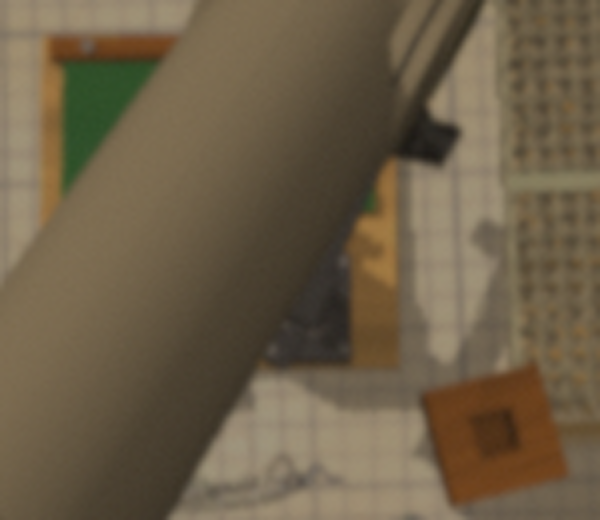

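```bash
for i in 1; do python3 -m handwheel '[[[0.0005,0.0025,0,0,0,0.025,0],[0.001,0.005,0,0,0,0.05,0]]]'; python3 -m handwheel '[[[0.0005,0.0025,0,0,0,0.025,0],[0.001,0.005,0,0,0,0.05,0]]]'; done;  python3 - <<'E'
from h import *
o=manip.get_obs(); print(o["position"],o["ft_force"],o["torque"])
s=manip.camera("scene");w=manip.camera("wrist");cv2.imwrite("pics/w11.png",w)
cv2.imwrite("pics/s11z.png",cv2.resize(s[135:255,180:300],None,fx=5,fy=5,interpolation=cv2.INTER_CUBIC))
E
```

```text
clock: 16.08
position: [0.5967, -0.1551, 0.0803]
ee_rot: [0.957, -0.29, 0.0, -0.0]
ft_force: [3.2, 1.0, 0.7]
grip_width: 0.003
clock: 16.32
position: [0.5947, -0.16, 0.0803]
ee_rot: [0.949, -0.314, 0.0, -0.0]
ft_force: [2.1, 0.1, 0.9]
grip_width: 0.001
[ 0.59470491 -0.16002503  0.08030961] [2.06406799 0.13256658 0.8602406 ] [ 0.16652357 -0.58061371  0.05499718]
```

View pics/s11z.png

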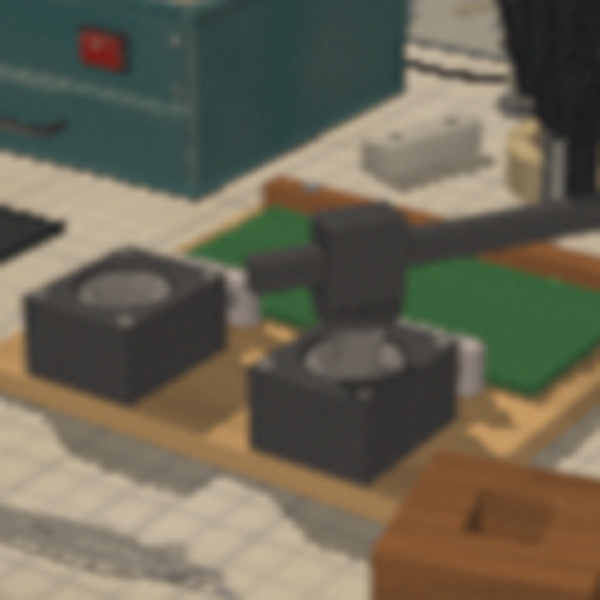

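View pics/w11.png

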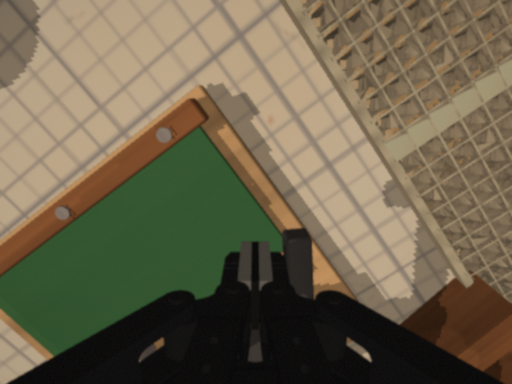

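```bash
python3 -m handwheel '[[[0.0005,0.0025,0,0,0,0.025,0],[0.001,0.005,0,0,0,0.05,0]]]'; python3 -m handwheel '[[[0.0005,0.0025,0,0,0,0.025,0],[0.001,0.005,0,0,0,0.05,0]]]'; python3 - <<'E'
from h import *
o=manip.get_obs(); print(o["position"],o["ft_force"],o["torque"])
s=manip.camera("scene")
cv2.imwrite("pics/s12z.png",cv2.resize(s[180:240,180:300],None,fx=6.5,fy=6.5,interpolation=cv2.INTER_CUBIC))
E
```

```text
clock: 16.68
position: [0.5925, -0.1645, 0.0803]
ee_rot: [0.941, -0.338, 0.0, -0.0]
ft_force: [3.3, 1.5, 0.3]
grip_width: -0.001
clock: 16.92
position: [0.5901, -0.1691, 0.0803]
ee_rot: [0.933, -0.361, 0.0, -0.0]
ft_force: [2.9, 0.2, 0.8]
grip_width: -0.006
[ 0.59014169 -0.1691146   0.08030907] [2.92297251 0.22048577 0.81063024] [ 0.11193891 -0.54233126  0.02758241]
```

View pics/s12z.png

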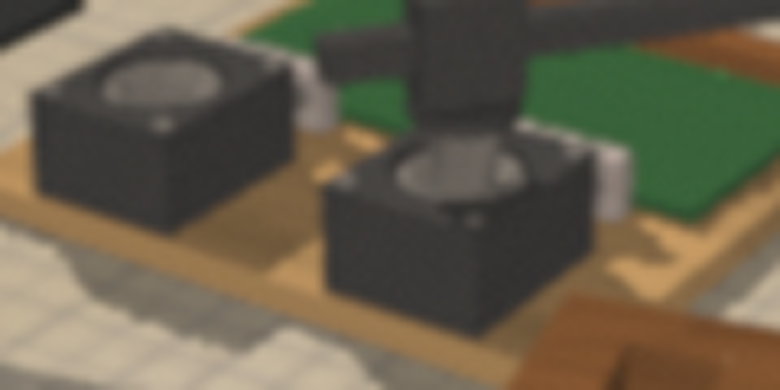

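```bash
for i in 1; do python3 -m handwheel '[[[0.0005,0.0025,0,0,0,0.025,0],[0.001,0.005,0,0,0,0.05,0]]]'; done; python3 -m handwheel '[[[0.0005,0.0025,0,0,0,0.025,0],[0.001,0.005,0,0,0,0.05,0]]]'; python3 - <<'E'
from h import *
o=manip.get_obs(); print(o["position"],o["ft_force"],o["torque"])
s=manip.camera("scene");cv2.imwrite("pics/w13.png",manip.camera("wrist"))
cv2.imwrite("pics/s13z.png",cv2.resize(s[150:240,180:300],None,fx=6.5,fy=6.5,interpolation=cv2.INTER_CUBIC))
E
```

```text
clock: 17.23
position: [0.5875, -0.1734, 0.0803]
ee_rot: [0.923, -0.384, 0.0, -0.0]
ft_force: [3.8, 1.6, -0.5]
grip_width: 0.002
clock: 17.48
position: [0.5846, -0.1777, 0.0803]
ee_rot: [0.913, -0.407, 0.0, -0.0]
ft_force: [2.5, 1.0, 0.6]
grip_width: 0.001
[ 0.58464756 -0.17767854  0.08028235] [2.48751108 0.96235313 0.56620013] [ 0.07130361 -0.55283621 -0.01167182]
```

View pics/s13z.png

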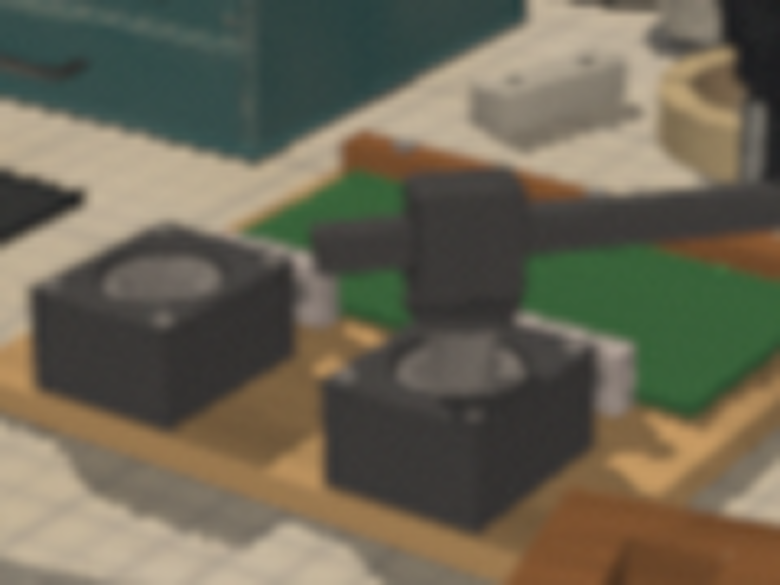

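View pics/w13.png

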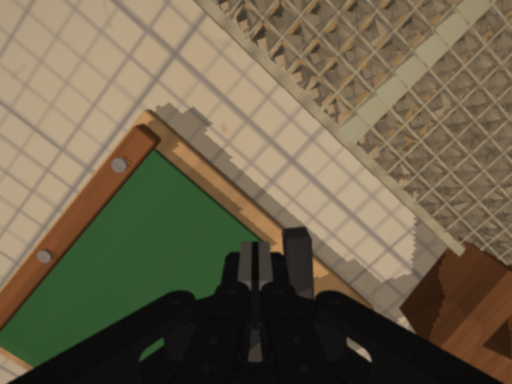

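```bash
python3 - <<'E'
from h import *
C=np.array([.495,-.119,.0905])
for yaw in (-30,-35,-40,-45,-50):
    y=np.radians(yaw);e=C-.046*np.array([np.cos(y),np.sin(y),0]);a=C+.07*np.array([np.cos(y),np.sin(y),0])
    print(yaw,((proj("scene",e)-[180,150])*6.5).round(),((proj("scene",a)-[180,150])*6.5).round(),((proj("scene",C)-[180,150])*6.5).round())
E
```

```text
-30 [318. 257.] [661. 189.] [459. 229.]
-35 [312. 252.] [670. 196.] [459. 229.]
-40 [308. 247.] [678. 203.] [459. 229.]
-45 [305. 241.] [685. 211.] [459. 229.]
-50 [304. 236.] [690. 219.] [459. 229.]
```

```bash
python3 -m handwheel '[[[0.0005,0.0025,0,0,0,0.025,0],[0.001,0.005,0,0,0,0.05,0]]]'; python3 -m handwheel '[[[0.0005,0.0025,0,0,0,0.025,0],[0.0005,0.0025,0,0,0,0.025,0]]]';python3 - <<'E'
from h import *
o=manip.get_obs(); print(o["position"],o["ft_force"],o["torque"])
s=manip.camera("scene")
cv2.imwrite("pics/s14z.png",cv2.resize(s[150:240,180:300],None,fx=6.5,fy=6.5,interpolation=cv2.INTER_CUBIC))
E
```

```text
clock: 17.82
position: [0.5818, -0.1815, 0.0803]
ee_rot: [0.903, -0.43, 0.0, -0.0]
ft_force: [3.6, 0.7, 0.6]
grip_width: -0.003
clock: 18.08
position: [0.5802, -0.1836, 0.0804]
ee_rot: [0.898, -0.441, 0.0, -0.0]
ft_force: [4.3, 0.9, 0.9]
grip_width: -0.003
[ 0.58017329 -0.18361063  0.08038174] [4.28592661 0.86840564 0.92819009] [ 0.173319   -0.90446038  0.04067905]
```

View pics/s14z.png

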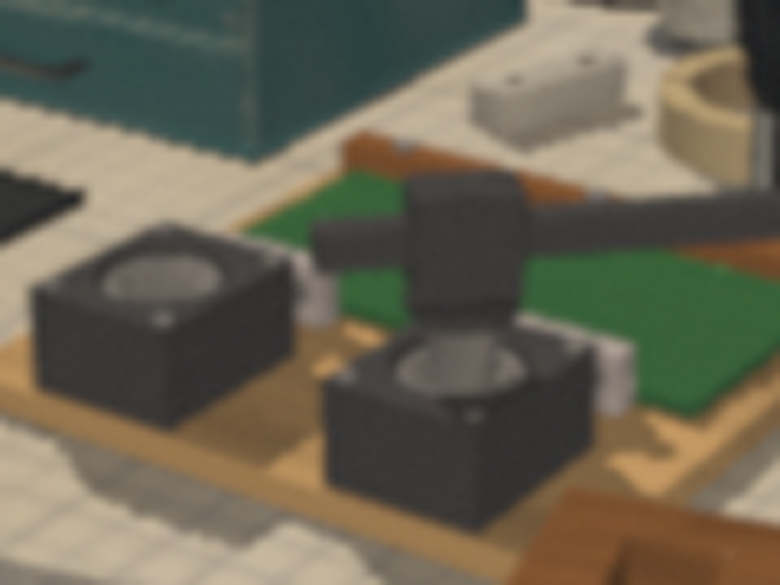

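```bash
python3 -m handwheel '[[[0.0005,0.0025,0,0,0,0.025,0],[0.0005,0.0025,0,0,0,0.025,0]]]'; python3 -m handwheel '[[[0.0005,0.0025,0,0,0,0.025,0],[0.0005,0.0025,0,0,0,0.025,0]]]'
```

```text
clock: 18.38
position: [0.5787, -0.1855, 0.0804]
ee_rot: [0.892, -0.452, 0.0, -0.0]
ft_force: [5.0, 0.5, 0.9]
grip_width: 0.0
clock: 18.62
position: [0.5771, -0.1873, 0.0805]
ee_rot: [0.887, -0.463, 0.0, -0.0]
ft_force: [6.1, 0.9, 2.5]
grip_width: -0.0
```

```bash
python3 -m handwheel '[[[0,-0.01,0,0,0,0,0],[0,-0.03,0,0,0,0,0],[0,-0.03,-0.04,0,0,0,0],[0,-0.03,-0.08,0,0,0,0],[-0.05,-0.03,-0.08,0,0,0,0],[-0.05,-0.03,-0.08,0,0,0,0]]]'; python3 - <<'E'
from h import *
import json
o=manip.get_obs(); print(o["position"],o["ft_force"],o["ee_rot"])
json.dump({k:o[k].tolist() for k in("position","ee_rot")},open("w15.json","w"))
cv2.imwrite("pics/w15.png",manip.camera("wrist"));s=manip.camera("scene");t=manip.camera("top")
cv2.imwrite("pics/s15z.png",cv2.resize(s[150:240,180:300],None,fx=6.5,fy=6.5,interpolation=cv2.INTER_CUBIC))
cv2.imwrite("pics/t15z.png",cv2.resize(t[125:255,180:330],None,fx=4,fy=4,interpolation=cv2.INTER_CUBIC))
E
```

```text
clock: 19.38
position: [0.5726, -0.1244, 0.1599]
ee_rot: [0.888, -0.46, -0.001, -0.001]
ft_force: [0.7, 0.4, -0.7]
grip_width: -0.003
[ 0.57260932 -0.12441009  0.15985387] [ 0.65998738  0.40974859 -0.66097433] [ 8.87737038e-01 -4.60348455e-01 -1.28333592e-03 -7.77243728e-04]
```

View pics/s15z.png

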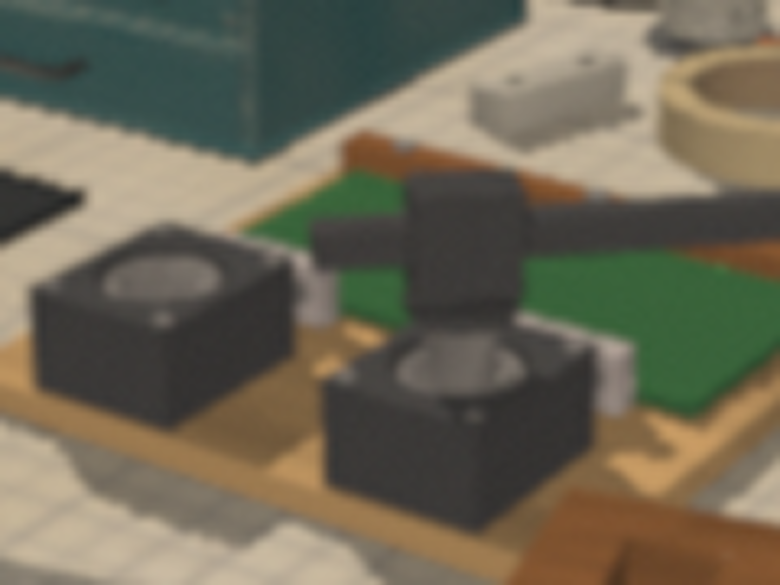

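View pics/w15.png

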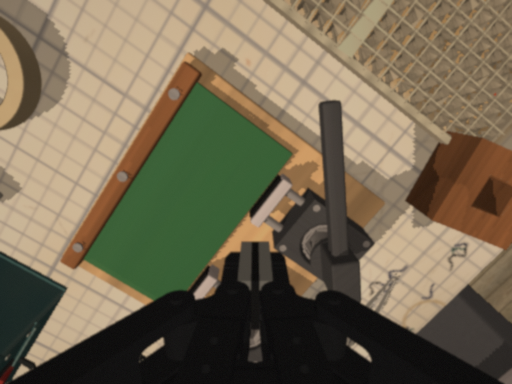

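View pics/t15z.png

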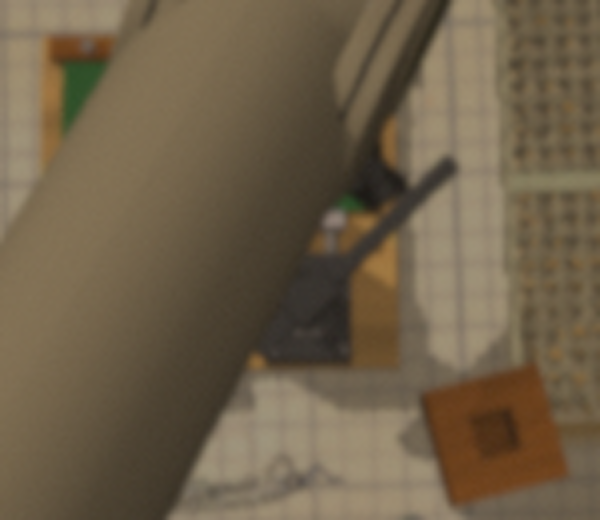

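```bash
python3 - <<'E'
from h import *
import json
w=cv2.imread("pics/w15.png")
cv2.imwrite("pics/w15z.png",cv2.resize(w[90:300,190:390],None,fx=2.8,fy=2.8,interpolation=cv2.INTER_CUBIC))
o={k:np.array(v) for k,v in json.load(open("w15.json")).items()}
a=plane("wrist",330,103,.0975,o);s=plane("wrist",338,250,.0975,o)
d=a-s;print("yaw",np.degrees(np.arctan2(d[1],d[0])),a,s)
a=plane("top",180+450/4,125+163/4,.0975);s=plane("top",180+350/4,125+265/4,.0975);d=a-s;print(a,s,np.degrees(np.arctan2(d[1],d[0])))
E
```

```text
yaw -47.49778620645737 [ 0.5773676  -0.20985696  0.0975    ] [ 0.50986113 -0.13619228  0.0975    ]
[ 0.57143323 -0.210268    0.0975    ] [ 0.510253   -0.14720886  0.0975    ] -45.86643040696271
```

View pics/w15z.png

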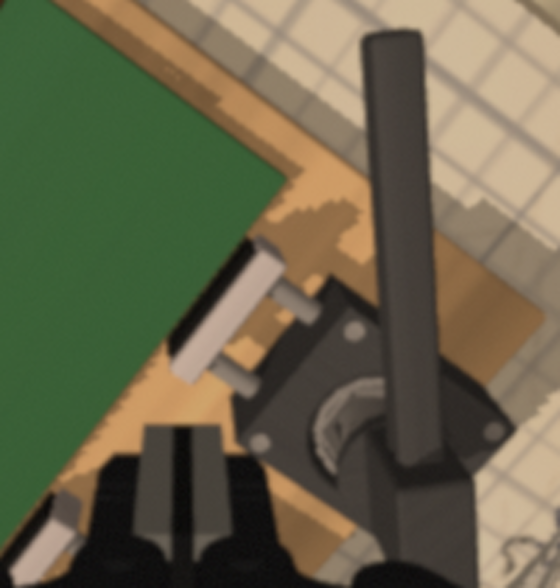

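```bash
python3 -m handwheel '[[[0,0,-0.045,0,0,0,0],[0,0,-0.09,0,0,0,0],[-0.045,0.01,-0.09,0,0,0,0],[-0.094,0.023,-0.09,0,0,0,0],[-0.094,0.023,-0.09,0,0,0,0],[-0.094,0.023,-0.09,0,0,0,0]]]'; python3 - <<'E'
from h import *
import json
o=manip.get_obs(); print(o["position"],o["ft_force"],o["ee_rot"])
json.dump({k:o[k].tolist() for k in("position","ee_rot")},open("w16.json","w"))
w=manip.camera("wrist");cv2.imwrite("pics/w16.png",w)
E
```

```text
clock: 20.27
position: [0.5002, -0.065, 0.2506]
ee_rot: [0.887, -0.463, -0.0, -0.001]
ft_force: [0.2, 0.1, 0.6]
grip_width: -0.001
[ 0.50020642 -0.06500388  0.25063327] [0.24434566 0.13729189 0.58889907] [ 8.86608221e-01 -4.62520548e-01 -5.77908575e-05 -7.75413955e-04]
```

View pics/w16.png

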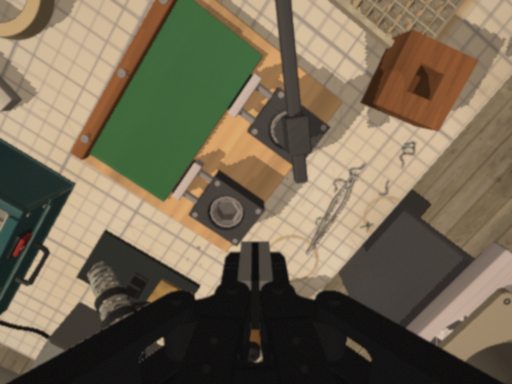

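```bash
python3 - <<'E'
import cv2
w=cv2.imread("pics/w16.png")
cv2.imwrite("pics/w16z.png",cv2.resize(w[60:250,165:345],None,fx=3.1,fy=3.1,interpolation=cv2.INTER_CUBIC))
E
```

```text
(no output)
```

View pics/w16z.png

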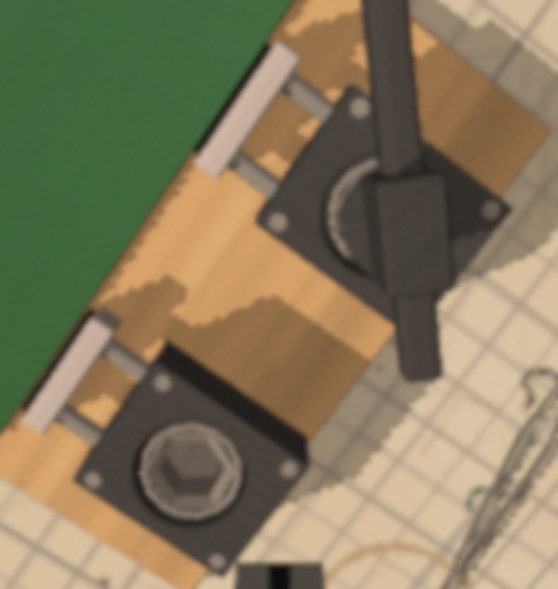

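```bash
python3 - <<'E'
from h import *
import json
o={k:np.array(v) for k,v in json.load(open("w16.json")).items()}
f=lambda u,v,z:plane("wrist",165+u/3.1,60+v/3.1,z,o)[:2]
def gap(b1,b2,js,z=.045):
    p,q=f(*b1,.048),f(*b2,.048);n=np.array([-(q-p)[1],(q-p)[0]]);n/=np.linalg.norm(n)
    return [round(float(n@(f(*j,z)-p))*1000,1) for j in js],np.linalg.norm(q-p)
print("R inner",gap((360,107),(278,221),[(298,58),(217,177)]),"outer",gap((360,107),(278,221),[(276,42),(196,162)]))
print("L inner",gap((163,382),(93,480),[(113,345),(43,431)]),"outer",gap((163,382),(93,480),[(94,315),(24,418)]))
E
```

```text
R inner ([-25.5, -25.1], np.float64(0.04569282602877436)) outer ([-34.1, -33.6], np.float64(0.04569282602877436))
L inner ([-21.8, -25.0], np.float64(0.0461988717910419)) outer ([-33.2, -33.2], np.float64(0.0461988717910419))
```

```bash
python3 -m handwheel '[[[0,0,-0.01,0,0,0,0],[0,0,-0.01,0,0,0,0],[0,0,-0.01,0,0,0,0]]]'; python3 - <<'E'
from h import *
s=manip.camera("scene")
cv2.imwrite("pics/s17z.png",cv2.resize(s[140:270,100:310],None,fx=3.6,fy=3.6,interpolation=cv2.INTER_CUBIC))
print((proj("scene",[.495,-.119,.1085])-[100,140])*3.6,(proj("scene",[.495,-.119,.0665])-[100,140])*3.6)
E
```

```text
clock: 20.7
position: [0.5003, -0.0658, 0.2604]
ee_rot: [0.886, -0.463, 0.0, 0.0]
ft_force: [0.4, 0.8, -0.4]
grip_width: -0.003
[542.2718312  131.76255534] [541.66277301 203.50033032]
```

View pics/s17z.png

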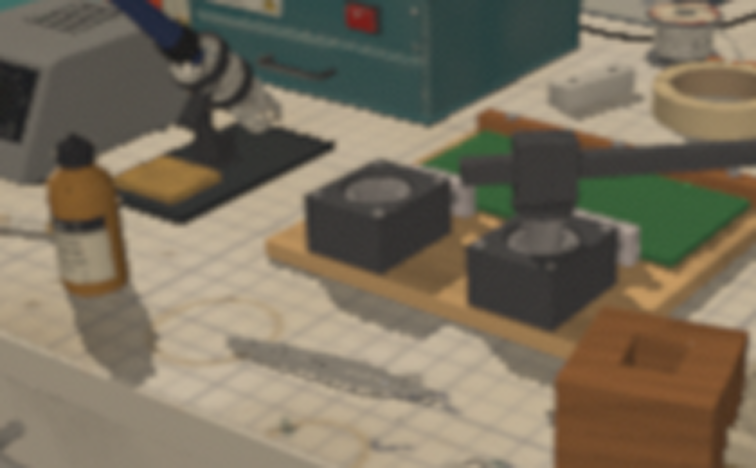

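The key stands upright and home: its head top is at about (546,137), against a predicted (542,132). The bottle is upright, the left clamp is untouched, and the robot is clear of everything.

```bash
python3 -c "
from workcell import manip
print(manip.hand_in())"
```

```text
the job is handed in; nothing more can be done
None
```

I handed the job in at about 20.7 s of the 58 s allowed. By my last checks it is done, but the hand-in gives no verdict.

**What I did:** The right clamp was the open one. I lifted the key out of its rest, lowered it into that clamp's socket and let go before turning the screw. It touched bottom at TCP z = 0.0779, the height I had predicted for fully home. I then pushed the long arm clockwise with the shut fingers until the force kept rising, and drew the robot clear.

**Last checks that agreed:**
- **Screw at its stop:** at the end the push force rose from the steady ~3 N to about 6 N, and the key arm stayed near -47°. A 6 N push is well above the screw's friction, so it should be at the stop.
- **Jaw at the glass:** the wrist camera shows it touching. It stands as far out from its block as the tight clamp's jaw does (33.8 mm against 33.2 mm).
- **Key home and let go:** it stands upright, with its head at the height expected for fully home.
- **Rest of the scene:** the bottle is upright, the left clamp's jaw is still at the glass, and the robot touches nothing.

**What disagreed:**
- **Camera positions:** the wrist and fixed cameras placed the screw about 4 mm apart. I took positions relative to the key and went between the two.
- **Turn angle:** the key arm turned about 101°, roughly 10° more than I had worked out from my reading of the socket angle and the stated play. I trusted the force and jaw readings over that estimate.

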